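# Load the slide cassette the right way round

## Task

Draw the slide cassette out of the rack's green-marked slot, feel whether its slim end or its wide end is leading, and turn it end for end if needed so that its slim end goes into the narrow end of the scanner's loading bay. Lower it gently, in the fingers, fully home and flat in the bay without ramming or dropping it, and only then let go; leave the spare cassette in the grey-marked slot and the two sample pots where they are.

Things in the scene. Friction and masses are not known exactly. Their poses are not given: they have to be found in the camera images.
- cassette_a: Blue slide cassette, a bar 130 x 40 x 32 mm high, 0.11-0.21 kg, ends look alike, but the last 46 mm of ONE end is slim: 33 mm wide (3.5 mm step each side; top and underside flat). Origin: underside centre; x lengthwise, z up. One of two; either may be in either slot. Which end is slim is unmarked; name and axes are no guide: feel it (finger opening 33 or 40 mm on the protruding end).
- cassette_b: Blue slide cassette, a bar 130 x 40 x 32 mm high, 0.11-0.21 kg, ends look alike, but the last 46 mm of ONE end is slim: 33 mm wide (3.5 mm step each side; top and underside flat). Origin: underside centre; x lengthwise, z up. One of two; either may be in either slot. Which end is slim is unmarked; name and axes are no guide: feel it (finger opening 33 or 40 mm on the protruding end).
- rack: Fixed white rack 95 (x) x 200 (y) x 53 mm high; origin: footprint centre on the bench, z up. Two tunnel slots 46 wide, 45 high, 89 deep, roofed, open only at the front (-x face, 47.5 mm from origin); no floor, cassettes lie on the bench and stick 44 mm out. Slot centre lines: y = +55 mm (green mark on roof) and -55 mm (grey mark). Glass slides on the roof are look only, 5 mm high.
- slot_green (a point): Bench point in the green-marked slot where the underside centre of the cassette to be loaded lies at the start. Axes as the rack. The cassette comes out along the rack's -x and must travel over 90 mm to be clear.
- slot_spare (a point): Same point of the grey-marked slot, where the spare cassette lies and must stay (within 15 mm). Axes as the rack.
- loader: Fixed loading bay: base plate 160 (x) x 116 (y) x 8 mm, origin footprint centre on the bench, z up. Guides 18 mm high on it (tops at 26 mm): end walls, inner faces at x = -69 and +69 mm; cheeks 16 mm thick, 43 mm apart at x = +36..+70 (wide end) and 36.5 mm apart at x = -70..-36 (narrow end, slim end only). Sides open between for fingers. Housing 56 mm high at x = +80..+160, y = -75..+75.
- bay (a point): Centre of the bay floor, 8 mm above the bench, where the cassette's underside centre must come to lie. Axes as the loader; -x is towards the narrow end.
- pot_near: Clear sample pot with white cap, 36 mm diameter, 55 mm high. Loose bystander, origin at the centre of its underside; leave it alone.
- pot_far: Amber sample pot with red cap, 40 mm diameter, 70 mm high. Loose bystander, origin at the centre of its underside; leave it alone.
Not all that is in view belongs to the job. What is shaped like the cassette_b but red is not meant. Several things have the shape of the rack; the one meant has the colours described above.

How it is judged:
On the way, in this order (a step that is already met when the one before it is completed fails the run):
1. the green slot is empty: its cassette has been drawn clear of the rack (horizontal distance between each of cassette_a, cassette_b and slot_green above 0.09 m), for 0.2 s.
2. the cassette is down between the bay's guides while the fingers still hold or press it (set down, not dropped) (((horizontal distance between cassette_a and bay below 0.012 m and z of cassette_a in the frame of bay below 0.012 m and contact force between cassette_a and the fingers above 0.5 N) or (horizontal distance between cassette_b and bay below 0.012 m and z of cassette_b in the frame of bay below 0.012 m and contact force between cassette_b and the fingers above 0.5 N))), for 0.1 s.
At the end, for the whole second after the job is handed in: The green slot's cassette lies on the bay floor: underside within 3 mm, centre within 6 mm, flat within 0.06 rad, in line within 0.1 rad (possible only with the slim end in the narrow end), at rest and released; the spare is within 15 mm of its place in the grey slot (((horizontal distance between cassette_a and bay below 0.006 m and z of cassette_a in the frame of bay between -0.003 and 0.003 m and angle between cassette_a's own z axis and vertical below 0.06 rad and angle between the x axis of cassette_a and the x axis of loader, either way round below 0.1 rad and linear speed of cassette_a below 0.02 m/s and angular speed of cassette_a below 0.2 rad/s and horizontal distance between cassette_b and slot_spare below 0.015 m and contact force between cassette_a and the fingers below 0.1 N) or (horizontal distance between cassette_b and bay below 0.006 m and z of cassette_b in the frame of bay between -0.003 and 0.003 m and angle between cassette_b's own z axis and vertical below 0.06 rad and angle between the x axis of cassette_b and the x axis of loader, either way round below 0.1 rad and linear speed of cassette_b below 0.02 m/s and angular speed of cassette_b below 0.2 rad/s and horizontal distance between cassette_a and slot_spare below 0.015 m and contact force between cassette_b and the fingers below 0.1 N))); the robot touches nothing.
It fails at once if the spare cassette is shifted more than 15 mm from its place in the grey slot (horizontal distance between each of cassette_a, cassette_b and slot_spare above 0.015 m).
It fails at once if a sample pot is moved more than 20 mm or tipped (distance of any of pot_near, pot_far from where it was at the start of the episode above 0.02 m or angle between any of pot_near, pot_far's own z axis and vertical above 0.3 rad).
It fails at once if a cassette is rammed or dropped into the bay (contact force above 45 N) (contact force between any of cassette_a, cassette_b and loader above 45 N).
It also fails if it takes over 54 s, if anything falls off the work surface, if the arm or the gripper's body presses on something with over 40 N, if the wrist force passes 120 N, or if a joint passes its speed limit or range.

## Robot

A 6-joint arm with a two-finger parallel gripper is mounted at the origin on the work surface. World frame = base frame: x ahead of the robot, y to its left, z up, the work surface at z = 0. Lengths are in m, angles in rad, forces in N, time in s.
With the tool pointing down it reaches from about 0.275 to 0.875 m from the base axis. Payload 12.5 kg.
Tool frame: the origin (TCP) lies on the centre line of the jaws, within the pads' length; the fingertips stand r.finger_overhang ahead of it and the grasp point (between the pads) lies 3 mm ahead of it (r.finger_overhang is the distance from the TCP to the fingertips, in m); z points along the fingers, y is the direction in which the jaws open and shut (so a half turn about z gives the same grasp; the last joint's range is limited). The gripper opens to 85 mm and grips with 20 to 120 N. Pads are 22 mm wide; open, the fingers measure 114 mm over their backs; the gripper's body (76 mm by 85 mm) begins 54 mm behind the grasp point. The pads swing forward as they close: fully open they stand 13 mm farther back than shut.
Start: joints at [-1.213, 0.351, 1.652, -0, 1.139, -0.085], TCP at [0.236, -0.497, 0.253] pointing down, gripper open.
Joint ranges: [-2.75, 2.75], [-0.79, 2.1], [0.01, 2.65], [-1.57, 4.71], [0.07, 3.14], [-2.87, 2.87]. Speed limits (rad/s): [2.22, 2.22, 2.79, 3.14, 3.14, 3.14].

## Interface

Orientations are given as a unit quaternion [x, y, z, w].
In Python, from cell import r, optics gives the robot as it stands. The module is installed in compiled form; this text tells all that it offers. Calls block until the motion is done:
- r.move_to(position, orientation): joint-space move of the TCP to a pose.
- r.move_linear(position, rot=None, vel=0.15): straight line of the TCP; rot=None keeps the orientation; vel is the mean speed in m/s.
- r.set_joints(angles): joint-space move.
- r.set_gripper(opening, squeeze=None): opening from 0.0 (shut) to 1.0 (fully open); squeeze is the grip in N (None keeps the last); returns when the fingers have stopped.
- r.sleep(seconds).
- r.inverse_kinematics(position, orientation): joint angles nearest the present ones, or None.
- optics.get_image(name): name is "scene" or "top" or "wrist"; returns a dict with "pixels" (400x640x3 uint8, red, green, blue), "depth" (400x640 float32, m along the optical axis (not along the pixel's ray), 0 where there is no reading), "fx", "fy", "cx", "cy" (pixels), "camera_from_world" (4x4, takes a point from world to camera coordinates); the wrist camera has in their place "mount" (4x4, takes a point from camera to tool coordinates, whose origin is the TCP and whose axes are the flange's). Camera axes: x right, y down, z forward; pixel columns grow to the right and rows downward; lengths in m; the calibration is good to about 2 mm. The wrist camera is an equidistant fisheye: a pixel r from the principal point sees the ray r / f radians off the axis. A picture is of the moment at which its call begins: read the wrist's pose just before it.
A pose or a line that the arm cannot do raises r.PlanningError and nothing moves.
- r.hand_in(): hands the job in, once; it reports no verdict.
Readings, each from a call of its own:
- r.current_t(): time.
- r.current_q(): joint angles.
- r.current_qvel(): joint speeds.
- r.current_effort(): joint torques, N m.
- r.current_tool_pos(): TCP position.
- r.current_ee_rot(): TCP orientation.
- r.current_contact_force(): force on the tool from outside, world axes, zero at the start.
- r.current_torque(): the same for the moment, N m.
- r.current_opening(): opening from 0.0 (shut) to 1.0 (fully open).
Only numpy, scipy, OpenCV 4.12 (cv2) and the standard library are available. Lean on these libraries where they do the work, as an engineer would, in place of code of your own. Each camera call takes 0.05 s, during which the arm holds its last target.

## Working session

There is one attempt and no reset: what is moved stays moved. The work goes in short steps, each a Python script; the robot and the scene stay as the last script left them, time stands still between calls to the robot, and variables do not carry over. Pictures are saved under pics/ and viewed, and the job is handed in when it is done.

```bash
mkdir -p pics; python3 - <<'E'
from cell import r, optics
import cv2
print(r.current_t(), r.finger_overhang, r.current_tool_pos(), r.current_ee_rot(), r.current_opening())
for n in ("scene","top"):
    d=optics.get_image(n); cv2.imwrite(f"pics/{n}0.png",d["pixels"][:,:,::-1])
    import numpy as np; np.savez(f"{n}0.npz",**d)
    print(n,d["fx"],d["fy"],d["cx"],d["cy"],d["camera_from_world"])
print(r.current_t())
E
```

```text
0.0 0.022 [ 0.23556994 -0.49665163  0.25275124] [ 9.75593713e-01  2.19582681e-01 -7.19075853e-05 -5.90529643e-04] 1.0022914799855267
scene 466.523387304903 466.523387304903 319.3227060681869 201.94349423958266 [[ 0.65675973  0.75400025 -0.01225865 -0.43218935]
 [ 0.45096631 -0.40573201 -0.79499115 -0.2149034 ]
 [-0.60439725  0.51658994 -0.60649716  1.37649909]
 [ 0.          0.          0.          1.        ]]
top 490.78663657877695 490.78663657877695 325.7433416169161 204.01242662213704 [[ 0.00920992 -0.99992411  0.00818198  0.04886539]
 [-0.99742714 -0.00976805 -0.07101897  0.61581391]
 [ 0.0710935  -0.00750685 -0.99744141  1.09084582]
 [ 0.          0.          0.          1.        ]]
0.1
```

View pics/scene0.png

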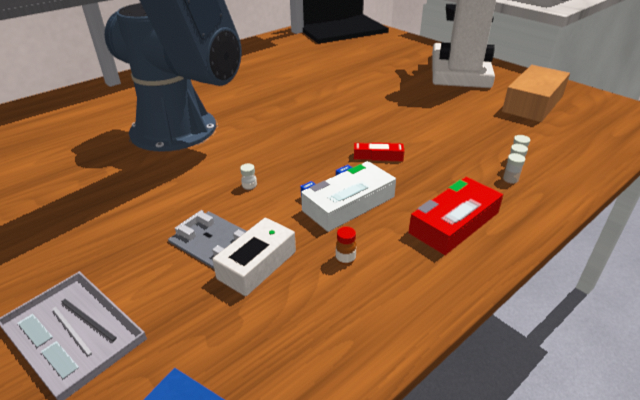

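View pics/top0.png

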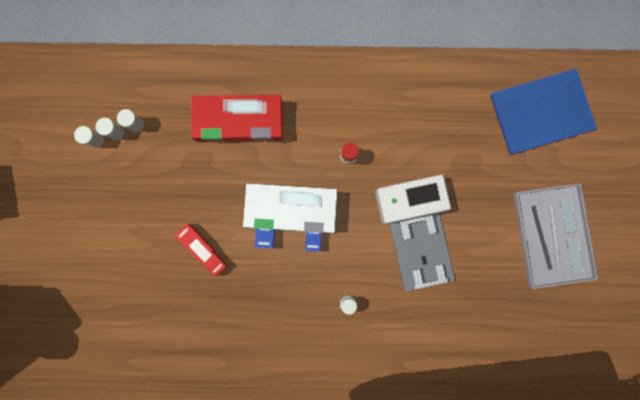

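The top view shows the white rack at about (290,208). The green-slot cassette protrudes at (264,238) and the spare at (313,242). The loader is at (422,250) with its housing at (414,200). The pots are at (348,305) and (349,153), and the red decoys sit to the left. I'll enlarge it next.

```bash
python3 - <<'E'
import cv2,numpy as np
p=cv2.imread("pics/top0.png")
a=cv2.resize(p[175:260,235:345],None,fx=7,fy=7,interpolation=cv2.INTER_CUBIC)
b=cv2.resize(p[170:295,370:460],None,fx=4.7,fy=4.7,interpolation=cv2.INTER_CUBIC)
cv2.imwrite("pics/a.png",a);cv2.imwrite("pics/b.png",b)
d=np.load("top0.npz"); T=np.linalg.inv(d["camera_from_world"]);D=d["depth"]
v,u=np.mgrid[:400,:640]
P=np.stack([(u-d["cx"])/d["fx"]*D,(v-d["cy"])/d["fy"]*D,D],-1)@T[:3,:3].T+T[:3,3]
np.save("topP.npy",P)
for (x,y) in [(264,240),(313,243),(290,190),(264,224),(400,212),(422,250),(405,260),(348,305),(349,153),(550,330)]:
    print((x,y),P[y,x].round(4))
# fits
def rect(mask,name):
    m=cv2.morphologyEx(mask.astype(np.uint8),cv2.MORPH_OPEN,np.ones((2,2)))
    n,l,s,c=cv2.connectedComponentsWithStats(m)
    for i in range(1,n):
        if s[i,4]>40:
            q=P[l==i]; R=cv2.minAreaRect((q[:,:2]*1000).astype(np.float32)); print(name,s[i],[np.round(t,1) for t in R],"z",np.median(q[:,2]).round(4))
Z=P[...,2]
roi=np.zeros(Z.shape,bool); roi[140:320,225:470]=1
rect(roi&(Z>.044)&(Z<.066),"tall")
rect(roi&(Z>.019)&(Z<.036),"mid")
rect(roi&(Z>.004)&(Z<.066),"all")
E
```

```text
(264, 240) [0.5327 0.1919 0.0319]
(313, 243) [0.5271 0.0824 0.0336]
(290, 190) [0.6435 0.1342 0.0508]
(264, 224) [0.5678 0.19   0.053 ]
(400, 212) [ 0.597  -0.1087  0.0534]
(422, 250) [ 0.5131 -0.1666  0.0059]
(405, 260) [ 0.4902 -0.1271  0.0086]
(348, 305) [0.3936 0.0046 0.0526]
(349, 153) [0.7244 0.0052 0.0685]
(550, 330) [ 0.3347 -0.4576  0.003 ]
tall [ 378  176   73   49 2435] [array([609.6, -78.1]), array([ 80., 308.]), np.float64(12.9)] z 0.0554
tall [ 244  185   93   49 3919] [array([596.7, 135.9]), array([208.5, 112.9]), np.float64(86.9)] z 0.0523
tall [342 300  15  16 189] [array([384.9,  -0.4]), array([41.8, 33. ]), np.float64(22.5)] z 0.0539
mid [401 217  36  24 337] [array([ 562.4, -156.7]), array([41.3, 80.5]), np.float64(12.4)] z 0.0242
mid [255 230  20  20 346] [array([529.5, 139.2]), array([150.7,  42.6]), np.float64(85.6)] z 0.0303
mid [306 233  16  20 279] [array([527.4,  81.6]), array([32.8, 42.8]), np.float64(85.8)] z 0.0307
mid [413 266  35  24 346] [array([473.3, -77.8]), array([301.8,  63.9]), np.float64(77.9)] z 0.0243
all [226 141  28   2  56] [array([760.4, 256.5]), array([ 2.5, 62.6]), np.float64(1.2)] z 0.0021
all [341 152  17  14  97] [array([717.4,   3.5]), array([40.3, 17.4]), np.float64(81.5)] z 0.0305
all [ 376  176   79  116 5799] [array([531.2, -96. ]), array([240.9, 307.9]), np.float64(12.9)] z 0.0235
all [ 244  185   93   68 4574] [array([579.5, 136.7]), array([209.7, 143.1]), np.float64(88.1)] z 0.0518
all [341 297  16  19 243] [array([3.861e+02, 2.000e-01]), array([44.7, 34.5]), np.float64(26.6)] z 0.0532
```

View pics/a.png

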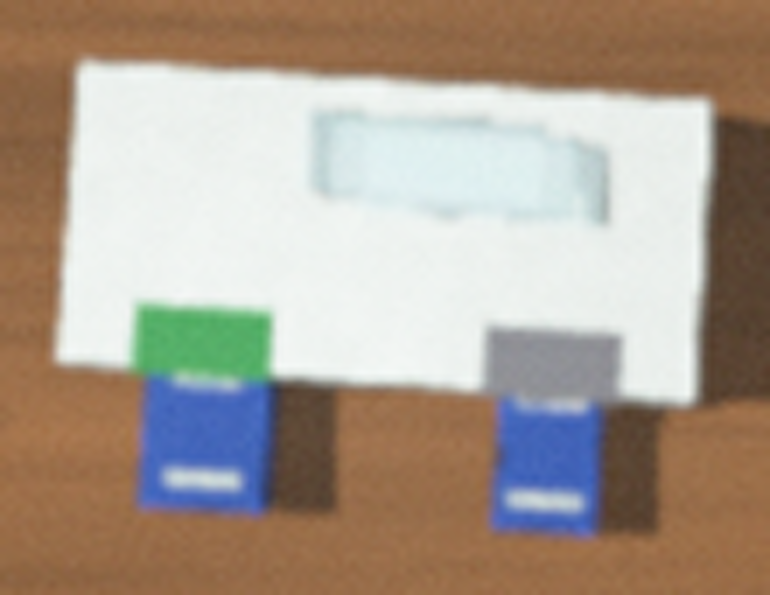

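View pics/b.png

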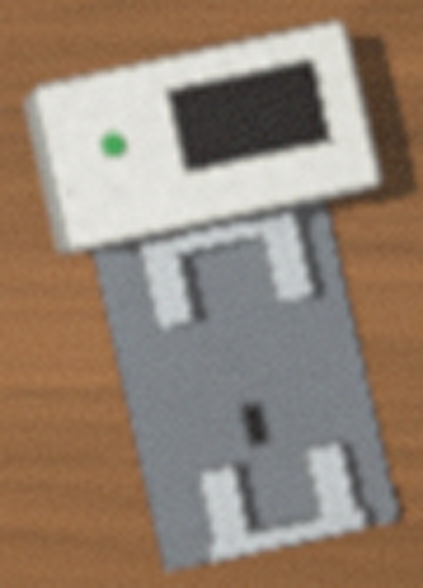

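```bash
cat > h.py <<'E'
import numpy as np,cv2
def px2w(d,u,v,z):
    T=np.linalg.inv(d["camera_from_world"]); c=T[:3,3]
    ray=T[:3,:3]@np.array([(u-d["cx"])/d["fx"],(v-d["cy"])/d["fy"],1.]); return (c+ray*(z-c[2])/ray[2])[:2]
E
python3 - <<'E'
from h import *
d=np.load("top0.npz")
A=lambda x,y,z: px2w(d,235+(x+.5)/7-.5,175+(y+.5)/7-.5,z)
B=lambda x,y,z: px2w(d,370+(x+.5)/4.7-.5,170+(y+.5)/4.7-.5,z)
def show(n,f,pts,z):
    q=np.array([f(*p,z) for p in pts]); print(n,(q*1000).round(1).tolist(),"mean",(q.mean(0)*1000).round(1))
    for i in range(len(q)):
        e=q[(i+1)%len(q)]-q[i]; print("   edge",(np.linalg.norm(e)*1000).round(1),np.degrees(np.arctan2(e[1],e[0])).round(2))
show("rack",A,[(76,60),(712,98),(698,404),(56,362)],.053)
show("green",A,[(147,376),(272,381),(266,514),(139,508)],.032)
show("spare",A,[(499,398),(603,403),(598,535),(493,529)],.032)
show("housing",B,[(38,86),(343,22),(381,186),(66,250)],.056)
show("baseL/R",B,[(97,250),(167,571),(400,522),(330,208)],.008)
# guides outer/inner: narrow U (front) z=.026
show("narrow outer",B,[(201,473),(213,560),(364,523),(338,443)],.026)
show("narrow inner",B,[(236,466),(250,542),(325,522),(308,450)],.026)
show("wide inner",B,[(196,318),(181,252),(260,233),(277,298)],.026)
show("wide outer",B,[(160,327),(141,248),(292,214),(314,294)],.026)
P=np.load("topP.npy")
E
```

```text
rack [[657.5, 232.6], [647.5, 32.0], [551.1, 35.6], [562.3, 236.9]] mean [604.6 134.3]
   edge 200.9 -92.86
   edge 96.5 177.83
   edge 201.6 86.8
   edge 95.3 -2.57
green [[558.7, 211.1], [557.4, 171.2], [515.1, 172.4], [516.6, 212.9]] mean [537.  191.9]
   edge 39.9 -91.75
   edge 42.3 178.38
   edge 40.5 87.82
   edge 42.0 -2.36
spare [[552.7, 98.7], [551.4, 65.5], [509.4, 66.6], [511.0, 100.1]] mean [531.1  82.7]
   edge 33.3 -92.21
   edge 42.0 178.4
   edge 33.5 87.26
   edge 41.7 -1.93
housing [[649.6, -59.2], [681.3, -202.7], [604.2, -219.9], [572.8, -72.4]] mean [ 627.  -138.6]
   edge 147.0 -77.55
   edge 79.0 -167.41
   edge 150.8 101.99
   edge 77.9 9.76
baseL/R [[574.6, -93.6], [420.0, -127.4], [444.4, -240.3], [596.2, -207.5]] mean [ 508.8 -167.2]
   edge 158.3 -167.67
   edge 115.6 -77.8
   edge 155.3 12.2
   edge 116.0 100.73
narrow outer [[468.2, -140.7], [427.2, -146.2], [445.2, -218.3], [483.0, -206.2]] mean [ 455.9 -177.8]
   edge 41.4 -172.26
   edge 74.3 -75.94
   edge 39.6 17.79
   edge 67.2 102.72
narrow inner [[471.7, -157.4], [435.8, -163.9], [445.6, -199.7], [479.5, -191.8]] mean [ 458.1 -178.2]
   edge 36.4 -169.71
   edge 37.1 -74.79
   edge 34.9 13.05
   edge 35.3 102.89
wide inner [[541.9, -138.5], [573.4, -131.4], [582.9, -169.4], [551.8, -177.4]] mean [ 562.5 -154.2]
   edge 32.3 12.7
   edge 39.2 -75.99
   edge 32.1 -165.57
   edge 40.1 104.31
wide outer [[537.4, -121.2], [575.1, -112.2], [592.2, -184.9], [553.9, -195.2]] mean [ 564.7 -153.4]
   edge 38.8 13.49
   edge 74.6 -76.81
   edge 39.7 -164.9
   edge 75.8 102.55
```

The protruding green end measures about 40 mm in the image, and the spare's about 33 mm. So the wide end seems to lead, and I'll confirm that by feel. First I'll hover over the loader and take a wrist view to refine the bay pose.

```bash
cat >> h.py <<'E'
def Q(deg):
    t=np.radians(deg)/2; return [float(np.cos(t)),float(np.sin(t)),0.,0.]
E
python3 - <<'E'
from h import *
from cell import r, optics
r.move_to([0.50,-0.166,0.24],Q(12.4))
print(r.current_t(),r.current_q().round(3),r.current_tool_pos(),r.current_ee_rot())
p=r.current_tool_pos();q=r.current_ee_rot()
d=optics.get_image("wrist"); d["p"]=p;d["q"]=q
np.savez("wrist0.npz",**d); print({k:d[k] for k in d if k not in("pixels","depth")})
cv2.imwrite("pics/w0.png",d["pixels"][:,:,::-1])
for th in (177.3,):
  for P in ([.536,.1917,.2],[.536,.1917,.028],[.43,.197,.028],[.47,.197,.028]):
    print(P,r.inverse_kinematics(P,Q(th)))
E
```

```text
1.6583 [-0.41   0.324  1.726 -0.     1.092  0.945] [ 0.49984477 -0.16670995  0.24002719] [9.94183159e-01 1.07702544e-01 9.97442197e-06 9.56343984e-05]
{'fx': 309.70691628693146, 'fy': 309.70691628693146, 'cx': 318.73848675204243, 'cy': 199.3040659349984, 'mount': array([[-4.95934094e-04, -9.45254354e-01, -3.26334124e-01,
         8.31361880e-02],
       [ 9.99999768e-01, -3.16302254e-04, -6.03516094e-04,
         4.39572796e-04],
       [ 4.67255996e-04, -3.26334348e-01,  9.45254291e-01,
        -1.20300240e-01],
       [ 0.00000000e+00,  0.00000000e+00,  0.00000000e+00,
         1.00000000e+00]]), 'p': array([ 0.49984477, -0.16670995,  0.24002719]), 'q': array([9.94183159e-01, 1.07702544e-01, 9.97442197e-06, 9.56343984e-05])}
[0.536, 0.1917, 0.2] [ 2.61695347e-01  4.44750034e-01  1.65396434e+00 -4.44089210e-16
  1.04287828e+00 -1.26197709e+00]
[0.536, 0.1917, 0.028] [ 2.61695347e-01  7.02077672e-01  1.73469720e+00 -4.44089210e-16
  7.04817786e-01 -1.26197709e+00]
[0.43, 0.197, 0.028] [ 3.31129984e-01  5.91952751e-01  1.98782379e+00 -4.44089210e-16
  5.61816110e-01 -1.19254245e+00]
[0.47, 0.197, 0.028] [ 3.05532155e-01  6.32122689e-01  1.89390442e+00 -4.44089210e-16
  6.15565540e-01 -1.21814028e+00]
```

View pics/w0.png

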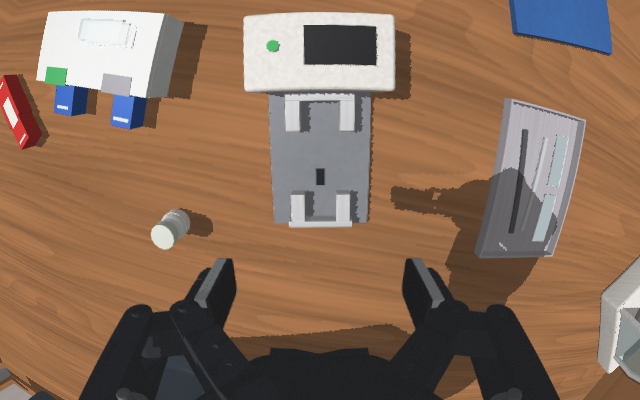

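The wrist view shows the loader at about (320,160), and its guides are clear. I'll rectify it onto the guide-top plane.

```bash
cat >> h.py <<'E'
from scipy.spatial.transform import Rotation as Rn
def ortho(d,c,yaw,z,hx,hy,s):
    """orthophoto: image up = +x of frame, left = +y; s px per m"""
    xs=np.linspace(hx,-hx,int(2*hx*s)); ys=np.linspace(hy,-hy,int(2*hy*s))
    X,Y=np.meshgrid(xs,ys,indexing='ij'); a=np.radians(yaw)
    W=np.stack([c[0]+X*np.cos(a)-Y*np.sin(a),c[1]+X*np.sin(a)+Y*np.cos(a),np.full_like(X,z)],-1)
    Rt=Rn.from_quat(d["q"]).as_matrix(); T=(W-d["p"])@Rt
    M=d["mount"]; C=(T-M[:3,3])@M[:3,:3]
    rr=np.hypot(C[...,0],C[...,1]); th=np.arctan2(rr,C[...,2]); k=th/np.maximum(rr,1e-9)
    return cv2.remap(d["pixels"],(d["cx"]+d["fx"]*k*C[...,0]).astype(np.float32),(d["cy"]+d["fy"]*k*C[...,1]).astype(np.float32),cv2.INTER_CUBIC)[:,:,::-1].copy()
E
python3 - <<'E'
from h import *
d=np.load("wrist0.npz"); c=(.5103,-.166)
o=ortho(d,c,12.4,.026,.09,.05,4000)  # 720x400
# nominal guides drawn
def ln(x0,y0,x1,y1):
    f=lambda x,y:(int((.05-y)*4000),int((.09-x)*4000)); cv2.line(o,f(x0,y0),f(x1,y1),(0,0,255),1)
for s in(1,-1):
    ln(.036,s*.0215,.069,s*.0215); ln(-.036,s*.01825,-.069,s*.01825)
    ln(.036,s*.0215,.036,s*.0375);ln(-.036,s*.01825,-.036,s*.034)
ln(.069,.0215,.069,-.0215);ln(-.069,.018,-.069,-.018)
cv2.imwrite("pics/o26.png",cv2.resize(o,None,fx=.83,fy=.83))
cv2.imwrite("pics/o26n.png",np.rot90(o)[:, :])
E
```

```text
(no output)
```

View pics/o26n.png

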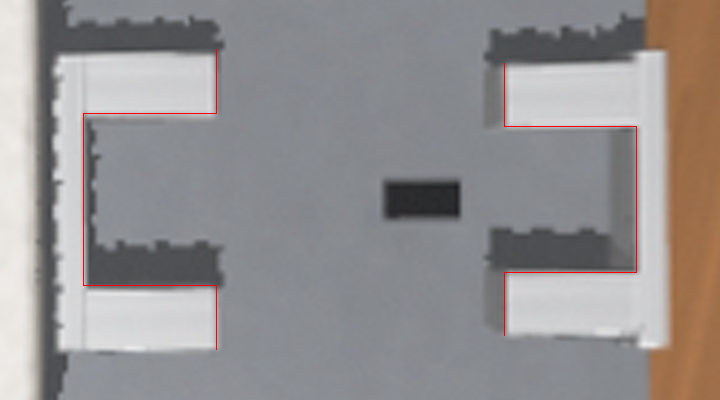

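The nominal guides overlay the image to within about 0.5 mm, so the bay is at (0.5103, -0.1657) with yaw 12.5°. Next I'll go to the cassette and feel its protruding end.

```bash
python3 - <<'E'
from h import *
from cell import r, optics
r.move_to([.536,.1917,.15],Q(177.3))
p=r.current_tool_pos();q=r.current_ee_rot()
r.set_gripper(0.8,30)
r.move_linear([.536,.1917,.028],vel=.1)
print(r.current_t(),r.current_tool_pos(),r.current_contact_force())
r.set_gripper(0,30)
print("opening",r.current_opening()*85,r.current_t(),r.current_contact_force(),r.current_torque())
d=optics.get_image("wrist"); cv2.imwrite("pics/w1.png",d["pixels"][:,:,::-1])
E
```

```text
5.3 [0.53638217 0.1918008  0.02862079] [-0.62061151  0.26316807  0.78769353]
opening 39.02968004402315 5.6667 [-1.43858586  0.00748472  6.22383918] [0.09036155 0.15823004 0.0208981 ]
```

View pics/w1.png

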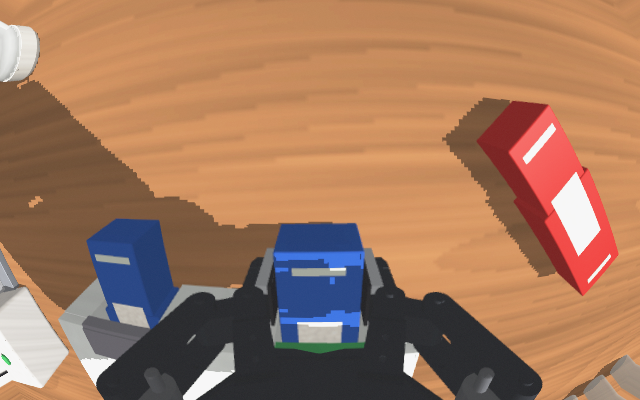

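The fingers stopped at 39 mm, so the wide end is leading and the cassette must be turned. I'll draw it out, let go, and regrip at its middle.

```bash
python3 - <<'E'
from h import *
from cell import r, optics
u=np.array([np.cos(np.radians(177.3)),np.sin(np.radians(177.3)),0])
p=np.array([.536,.1917,.0285])
r.move_linear((p+.112*u).tolist(),vel=.08)
print(r.current_t(),r.current_tool_pos(),r.current_contact_force(),r.current_opening()*85)
r.set_gripper(.75)
g=p+.112*u
r.move_linear((g+[0,0,.075]).tolist(),vel=.15)
r.move_linear((g-.02*u+[0,0,.18]).tolist(),vel=.15)
pp=r.current_tool_pos();q=r.current_ee_rot()
d=optics.get_image("wrist"); d["p"]=pp;d["q"]=q; np.savez("wrist2.npz",**d)
cv2.imwrite("pics/w2.png",d["pixels"][:,:,::-1])
t=optics.get_image("top"); np.savez("top2.npz",**t); 
c=g-.045*u
print(r.current_t(),c)
cv2.imwrite("pics/t2.png",cv2.resize(t["pixels"][175:300,200:350,::-1],None,fx=4.8,fy=4.8,interpolation=cv2.INTER_CUBIC))
o=ortho(d,c[:2],-2.7,.032,.09,.05,4000); o[360,:]=(0,0,255);o[:,200]=(0,0,255)
cv2.imwrite("pics/o2.png",np.rot90(o))
E
```

```text
7.2667 [0.42397015 0.1969918  0.02849188] [-1.96256648  1.13994161  6.66437495] 39.37131392442132
9.2417 [0.46907438 0.19485613 0.0285    ]
```

View pics/t2.png

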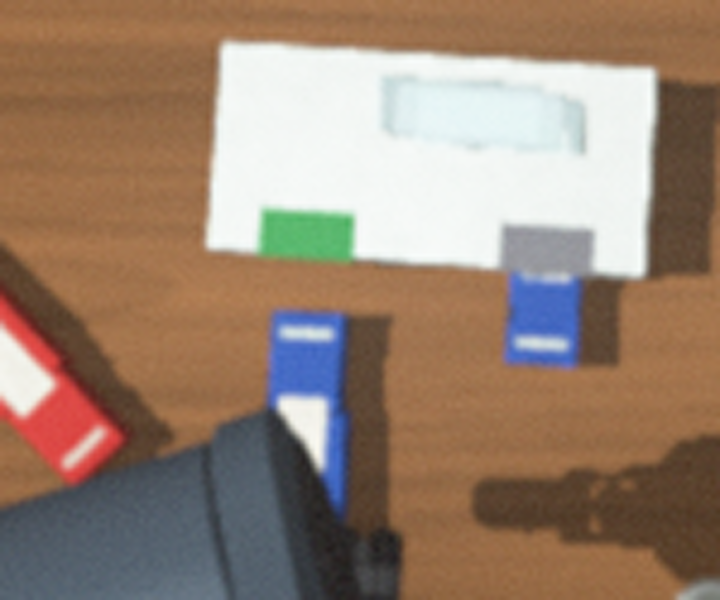

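View pics/o2.png

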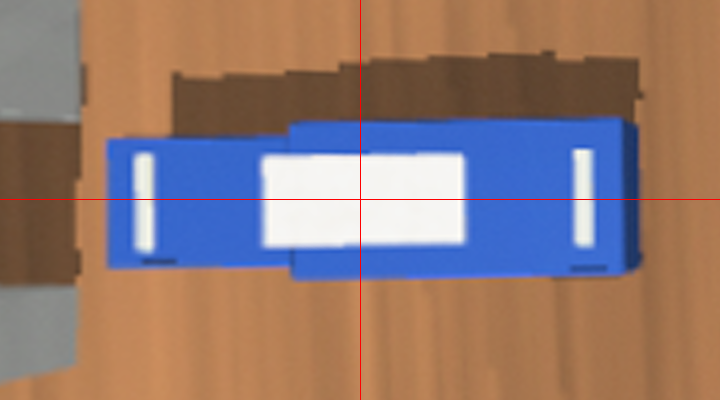

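View pics/w2.png

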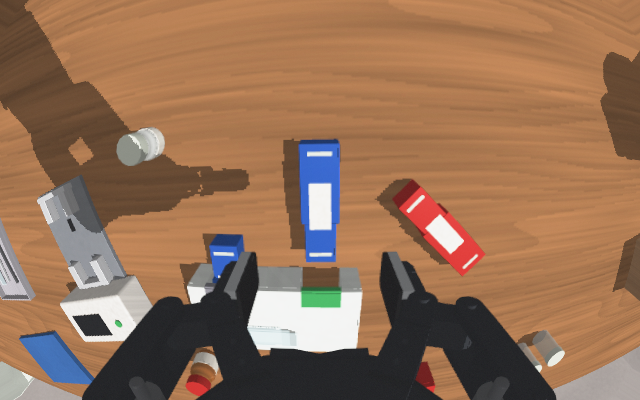

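The cassette lies clear of the rack with its slim end towards it, and the spare hasn't moved. The centre is 1.2 mm off my estimate and the yaw is about -2°. I'll regrip at the middle, lift, turn it and hover over the bay.

```bash
python3 - <<'E'
from h import *
from cell import r, optics
c=np.array([.4678,.1949])
r.move_to([*c,.12],Q(178))
r.move_linear([*c,.0285],vel=.1)
r.set_gripper(0,40)
print("open",r.current_opening()*85,r.current_contact_force(),r.current_tool_pos())
r.move_linear([*c,.06],vel=.06)
print("lifted",r.current_opening()*85,r.current_contact_force(),r.current_torque())
r.move_linear([*c,.18],vel=.2)
r.move_to([.5103,-.1657,.18],Q(12.5))
print(r.current_t(),r.current_q().round(3),r.current_tool_pos(),r.current_contact_force(),r.current_torque())
pp=r.current_tool_pos();q=r.current_ee_rot()
d=optics.get_image("wrist"); d["p"]=pp;d["q"]=q; np.savez("wrist3.npz",**d)
cv2.imwrite("pics/w3.png",d["pixels"][:,:,::-1])
o=ortho(d,pp[:2],12.5,.18-.0285+.032,.09,.05,4000); o[360,:]=(0,0,255);o[:,200]=(0,0,255)
cv2.imwrite("pics/o3.png",np.rot90(o))
t=optics.get_image("scene");cv2.imwrite("pics/s3.png",t["pixels"][:,:,::-1])
E
```

```text
open 39.28372375833195 [-1.46737407 -0.61012556  6.30573516] [0.46813467 0.1949597  0.02912836]
lifted 39.26894663754779 [-0.23445169 -0.15237509 -1.94816092] [ 0.01019055  0.05818038 -0.03837658]
14.425 [-0.4    0.416  1.758  0.     0.968  0.951] [ 0.51029263 -0.1652716   0.17972893] [ 0.37835872  0.80624049 -1.46130832] [ 0.04649169 -0.01534959  0.03541476]
```

View pics/w3.png

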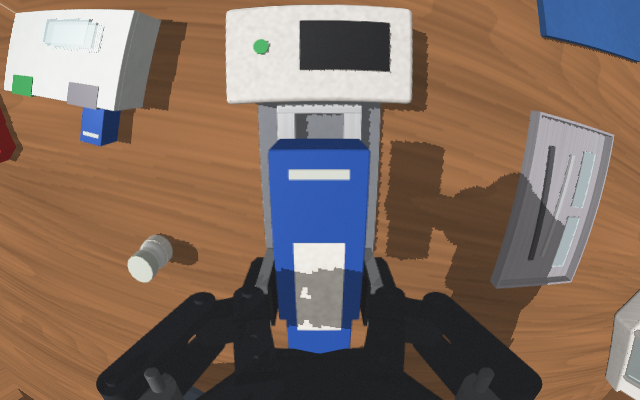

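View pics/o3.png

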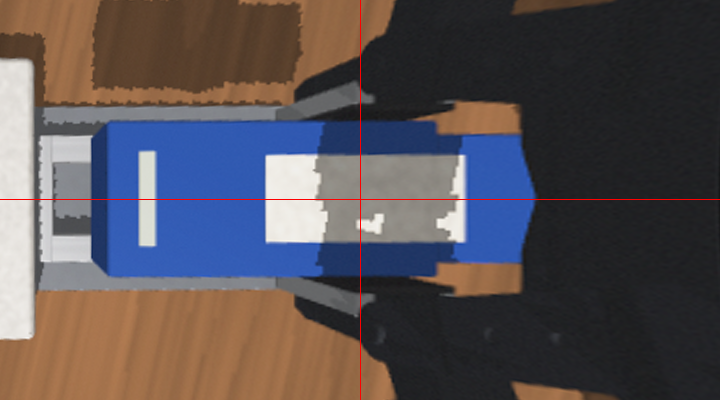

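View pics/s3.png

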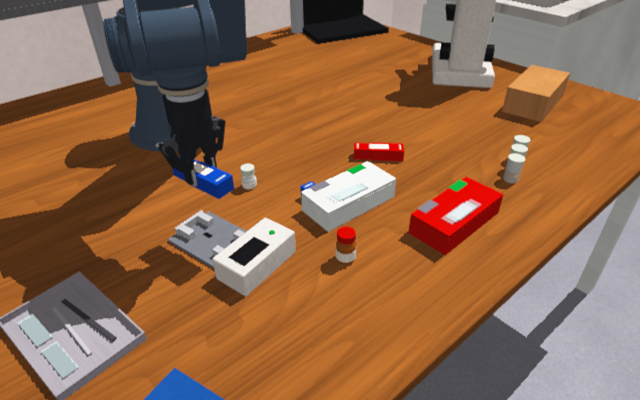

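The cassette is held straight and centred, with the slim end pointing to the narrow end. I'll lower it to just above the guides and check alignment.

```bash
python3 - <<'E'
from h import *
from cell import r, optics
r.move_linear([.5106,-.1657,.060],rot=Q(12.5),vel=.08)
r.sleep(.3)
pp=r.current_tool_pos();q=r.current_ee_rot()
print(r.current_t(),pp,q,r.current_contact_force())
d=optics.get_image("wrist"); d["p"]=pp;d["q"]=q
cv2.imwrite("pics/w4.png",d["pixels"][:,:,::-1])
o=ortho(d,(.5103,-.1657),12.5,.026,.09,.05,4000)
cv2.imwrite("pics/o4.png",np.rot90(o))
t=optics.get_image("top");cv2.imwrite("pics/t4.png",cv2.resize(t["pixels"][170:300,370:470,::-1],None,fx=4.6,fy=4.6))
E
```

```text
16.475 [ 0.51066052 -0.16573641  0.06013312] [9.94059596e-01 1.08837051e-01 1.11976647e-04 5.68666282e-05] [-0.39516538  0.27639689 -1.52977663]
```

View pics/o4.png

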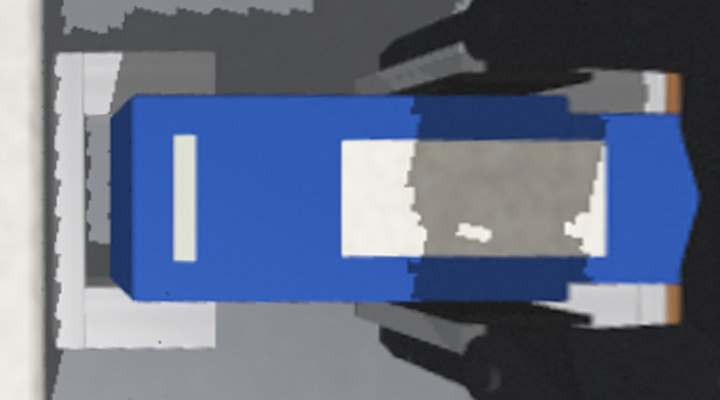

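View pics/w4.png

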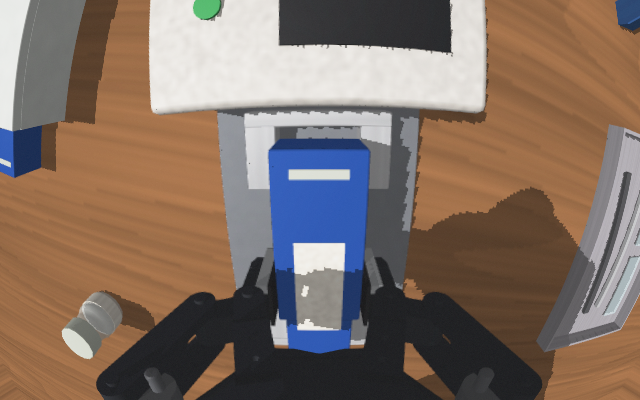

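Cassette and guides are centred to within about 0.5 mm. I'll lower it in small steps and watch the force.

```bash
python3 - <<'E'
from h import *
from cell import r, optics
f0=r.current_contact_force()
z=.060
while z>.0358:
    z-=.002 if z>.040 else .0007
    r.move_linear([.5106,-.1657,z],rot=Q(12.5),vel=.03)
    f=r.current_contact_force()-f0
    print(round(z,4),r.current_tool_pos()[2].round(4),f.round(2),r.current_torque().round(2))
    if f[2]>6 or np.hypot(f[0],f[1])>8: break
print(r.current_t(),r.current_opening()*85)
E
```

```text
0.058 0.0578 [ 0.01 -0.58  0.89] [0.02 0.04 0.05]
0.056 0.0558 [0.92 0.02 0.45] [ 0.  0. -0.]
0.054 0.0539 [ 0.76 -0.28  0.29] [0.04 0.02 0.02]
0.052 0.0519 [ 0.36 -0.04  0.36] [-0.01 -0.03 -0.01]
0.05 0.0499 [-0.4  -0.42  0.15] [0.03 0.   0.02]
0.048 0.0479 [ 0.06 -0.07  1.05] [-0.03  0.01 -0.03]
0.046 0.0459 [-0.09 -0.52  0.54] [0.05 0.01 0.01]
0.044 0.0439 [ 0.85 -0.67  1.21] [ 0.01 -0.02 -0.01]
0.042 0.0419 [ 0.81 -0.21 -0.05] [ 0.02 -0.02 -0.04]
0.04 0.0399 [0.04 0.35 0.72] [ 0.   -0.01  0.01]
0.0393 0.0393 [ 0.21 -0.4   1.02] [ 0.03  0.01 -0.06]
0.0386 0.0386 [ 0.13 -0.77  0.56] [ 0.02 -0.01  0.05]
0.0379 0.0379 [-0.4  -0.7   0.45] [ 0.02 -0.01  0.02]
0.0372 0.0372 [ 1.85 -0.02  0.62] [-0.02  0.01  0.03]
0.0365 0.0371 [-2.76  0.13 10.89] [0.26 0.59 0.02]
20.325 39.03605345352554
```

It slid in freely and met the floor at TCP z = 0.0371, as expected. I'll hold briefly, release, retreat and check.

```bash
python3 - <<'E'
from h import *
from cell import r, optics
r.sleep(.4); print(r.current_contact_force(),r.current_opening()*85)
r.set_gripper(.7)
r.sleep(.2)
r.move_linear([.5106,-.1657,.12],rot=Q(12.5),vel=.1)
r.move_linear([.45,-.179,.24],vel=.15)
r.sleep(.3)
pp=r.current_tool_pos();q=r.current_ee_rot()
print(r.current_t(),pp,r.current_contact_force())
d=optics.get_image("wrist"); d["p"]=pp;d["q"]=q
cv2.imwrite("pics/w5.png",d["pixels"][:,:,::-1])
o=ortho(d,(.5103,-.1657),12.5,.040,.09,.05,4000);o[360,:]=(0,0,255);o[:,200]=(0,0,255)
cv2.imwrite("pics/o5.png",np.rot90(o))
D=d["depth"]
t=optics.get_image("top");cv2.imwrite("pics/t5.png",t["pixels"][:,:,::-1])
t=optics.get_image("scene");T=np.linalg.inv(t["camera_from_world"])
cv2.imwrite("pics/s5.png",cv2.resize(t["pixels"][160:310,140:360,::-1],None,fx=3.5,fy=3.5))
D=t["depth"];v,u=np.mgrid[:400,:640]
P=np.stack([(u-t["cx"])/t["fx"]*D,(v-t["cy"])/t["fy"]*D,D],-1)@T[:3,:3].T+T[:3,3]
a=np.radians(12.5);e=P[...,:2]-[.5103,-.1657]; X=e@[np.cos(a),np.sin(a)];Y=e@[-np.sin(a),np.cos(a)]
for lo,hi in((-.06,-.04),(-.04,-.01),(-.01,.02),(.02,.05)):
    m=(X>lo)&(X<hi)&(abs(Y)<.012)&(P[...,2]>.02); print(lo,hi,m.sum(),np.median(P[...,2][m]))
E
```

```text
[-3.33239431  1.71432398  8.13776385] 39.15167277281069
23.5917 [ 0.45003591 -0.1789037   0.23960285] [ 0.21558562  0.17209253 -0.57934284]
-0.06 -0.04 360 0.3152243671619791
-0.04 -0.01 1173 0.41110808175950697
-0.01 0.02 300 0.4643566691590588
0.02 0.05 118 0.040488661096466816
```

View pics/o5.png

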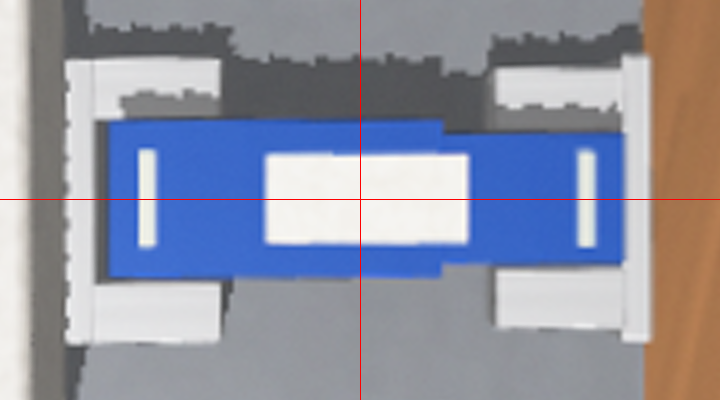

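View pics/s5.png

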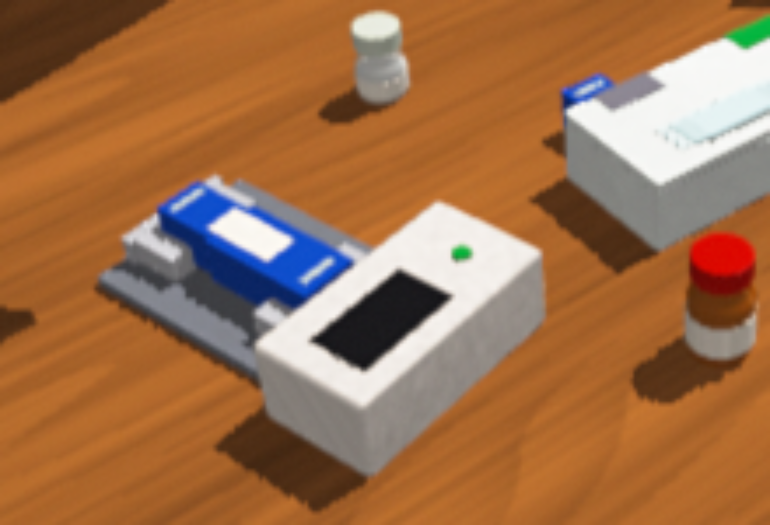

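View pics/t5.png

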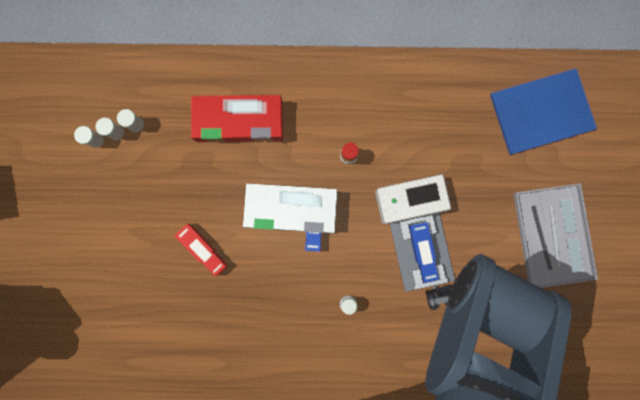

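The cassette lies between the guides, about 1.5 mm from bay centre and flat. The spare and pots are where they were at the start, and the gripper is clear.

```bash
python3 - <<'E'
from cell import r
r.hand_in(); print(r.current_t())
E
```

```text
the job is handed in; nothing more can be done
the job is handed in; nothing more can be done
```

The cassette from the green slot is in the scanner's loading bay, slim end in the narrow end, and the job is handed in; no verdict was reported.

- **Feeling the end:** the fingers stopped at 39 mm on the protruding end, so the wide end was leading and the cassette had to be turned. The camera width of about 40 mm agreed.
- **Turning:** I drew the cassette 112 mm out of the rack, regripped it at its middle and turned it end for end.
- **Lowering:** it went into the bay in 2 mm and then 0.7 mm steps. It met only about 11 N when it touched the floor, and I released it after that.
- **Last pictures:** the cassette is about 1.5 mm from bay centre and in line. The spare and both pots look unmoved. The gripper was clear, at about 24 s of the 54 s allowed.
- **Partly failed check:** I meant to confirm flatness from the scene camera's depth at four places along the cassette. Three of the four were spoiled by the arm being in view. The one good reading put the top at 40.5 mm (40 mm expected). The wrist picture, scaled for a 40 mm top, showed the right length, which fits a flat, fully home cassette.

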